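# Put the turner away in the empty slot of the slanted block

### The arm

A 7-joint arm with a two-finger parallel gripper is mounted at the origin on a cart in front of the work surface, level with it; the furniture and walls round the work are solid. World frame = base frame: x ahead of the robot, y to its left, z up, the work surface at z = 0. Lengths are in m, angles in rad, forces in N, time in s.
With the tool pointing down it reaches from about 0.4 to 0.9 m from the base axis. Payload 5.5 kg.
Tool frame: the origin (TCP) lies midway between the tips of the shut fingers; the grasp point (between the pads) lies 19 mm behind it; z points along the fingers, y is the line along which they close (so a half turn about z gives the same grasp; the last joint's range is limited). The gripper opens to 85 mm and grips with 20 to 120 N. Pads are 22 mm wide; open, the fingers measure 114 mm over their backs; the gripper's body (76 mm by 85 mm) begins 54 mm behind the grasp point. The pads swing forward as they close: fully open they stand 13 mm farther back than shut.
Start: joints at [0.263, 0.501, -0.427, 1.55, 0.221, 1.138, -0.21], TCP at [0.65, 0, 0.231] pointing down, gripper open.
Joint ranges: [-2.88, 2.88], [-0.31, 2.03], [-1.54, 1.56], [0.2, 2.42], [-1.41, 4.55], [0.19, 2.02], [-2.57, 2.57]. Speed limits (rad/s): [2.57, 2.57, 3.14, 3.14, 3.14, 3.14, 3.14].

### API

Orientations are given as a unit quaternion [w, x, y, z].
In Python, from station import bot gives the robot as it stands.
- The arm moves only by the tool apply_moves, never from a script. Its argument "increments" is a list of rows, each a list of 5 numbers: the shift along the tool's x, y, z in m, then the turn about the tool's z in degrees, then the opening in per cent of the stroke, from 0 (shut) to 100 (fully open). A call has 1 to 10 rows; each row is the pose to reach, as a shift and turn from the pose commanded when the call began, along the tool's axes at that moment; what a row does not reach only later rows make up. A row lasts 1/10 s, in which the tool goes at most 50 mm and 8.59 degrees, less where a joint would pass 70% of its speed; a pose out of reach is approached as far as the arm can. A call with a gripper value outside its range is refused whole. The fingers move at their own pace and stop on an object; "force" is the grip in N (left out, the last holds). Time passes only in rows, so rows that repeat a pose let the fingers close. It gives the time, the measured TCP pose, the force, the opening and the grip force at its end, in the units of the state.
- bot.observe(): the state, without advancing time (a new reading comes with each control period).
- bot.read_camera(name): name is "scene" or "side" or "wrist"; returns a dict with "img" (420x560x3 uint8, blue, green, red), "vertical_fov" (degrees; the focal length in pixels is half the picture's height over the tangent of half this angle, whatever the lens; pixels are square), "cx", "cy" (the principal point, pixels), "view" (4x4, takes a point from world to camera coordinates). Camera axes: x right, y down, z forward; pixel columns grow to the right and rows downward; lengths in m; the calibration is good to about 2 mm. A picture is of the moment at which its call begins. There is no depth.
- bot.finish_job(): hands the job in; it is judged then, once.
Trained networks look in the newest picture that a camera, given by its name, has taken for a name from the list of things; names that differ only in an ending like _2 or _b are one class to them, and where a whole thing is asked for, a point or a joint stands for the part that bears it (a point fixed in the world has none). Each returns a list of dicts, best first, with "score" (0 to 1); they miss things now and then, are a little off and sometimes report something else, mostly with a low value. They report only what shows in the picture. A call takes as long as a camera call.
- bot.trace(name, camera): "pixels" (420x560 bool, what is visible of it).
- bot.tip_of(name, camera): "xyz" ([x, y, z] in m, in world coordinates, good to about 4 mm: a listed point, or the origin of a listed thing).
The state is a dict: "t": time; "joints": joint angles; "joint_velocities": joint speeds; "joint_torque": joint torques, N m; "ee_pos": TCP position; "tool_rot": TCP orientation; "contact_force": force on the tool from outside, world axes, zero at the start; "wrist_torque": the same for the moment, N m; "finger_gap": opening from 0.0 (shut) to 1.0 (fully open); "grip_force": force on a finger pad.
Only numpy, scipy, OpenCV 4.12 (cv2) and the standard library are available. Lean on these libraries where they do the work, as an engineer would, in place of code of your own. Each camera call takes 0.05 s, during which the arm holds its last target. There are 200 camera calls.

### The job

Put the black-handled steel turner that lies on the worktop away in the one empty slot of the slanted wooden block: slide its blade edgewise down the slot, the same face up as it lies now, past the drag of the spring inside until the blade stands on the bottom of the slot, then let go of it and leave it there. Feel your way in rather than ramming it against the block, and do not disturb the other things on the worktop.

Things in the scene. Friction and masses are not known exactly. Their poses are not given: they have to be found in the camera images.
- turner: Loose offset turner, 196 mm long, 0.14-0.22 kg, black handle, lying blade flat. Origin: middle of the blade's rear edge, underside (z=0 is the worktop at the start). x to the blade tip, y across, z out of the upper face. Blade x 0..80 mm, 64 wide, z 0..3; last 6 mm thinned to z 0.5..2.5, 62 wide. Balances near x=+10.
- turner_tip (a point): Middle of the blade's front edge, at turner x=80, y=0, z=1.5 mm. Axes as the turner's.
- turner_grip (a point): Middle of the turner's straight handle, at turner x=-58, y=0, z=18 mm: pinch here across the 24 mm width (y, flat parallel sides). Axes as the turner's. Handle with collar: turner x -24..-116 mm, z 8..28 (it hangs 8 mm clear of the worktop). A narrow sloping neck joins it to the blade.
- bay_free: Bay with the empty slot: one of 3 equal bays, 84 mm wide, side by side (y) in any order in a fixed slanted wooden block. The other two hold turners (dark wood, blue handle), handles reaching 90 mm in front of their mouths and 105 mm above. Origin on the worktop below the slot's mouth (88 mm up). z up, x level, away from the robot; with its base plate it spans x -14..102 mm, 102 high.
- slot: Where the slot would be if its loose liner sat midway. Origin: middle of the mouth and of the slot's height, in the face. x down the slot, 45 deg below level, away from the robot; y level, across; z square to the broad walls, 45 deg up. The grey liner holding the true slot has slid up to 4 mm either way along z and rests there (about 6 N shifts it): this is not reported, feel for it.
- slot_floor (a point): Middle of the slot's floor at mid liner play, at slot x=73 mm. Slot in the liner: 68 mm wide (y), 5 mm high, 73 mm deep; blade home, 7 mm of it stay outside. The mouth is in the liner's flat flange, square to x, 31 mm high (z), 81 wide, 3 mm proud of the wood: sharp lips, no funnel.
- slot_spring (a point): On the slot's centre line, at slot x=38 mm: a sprung steel pad in the liner's upper wall, 30 mm wide, leaves 1.5 mm under it at x 32..44, with a 20 deg ramp from x 22. The blade lifts it against 5 to 8 N, so pushing home takes roughly 6 to 13 N along the slot, more only at the floor; it then holds the blade on the slot's lower wall.
- kitchen_timer: White digital kitchen timer, 78 x 52 x 14 mm, lying loose on the worktop; origin at its underside. Bystander.
- tape_1: Roll of tan tape, 104 mm across, 25 mm high, lying loose; origin at its underside. Bystander.
- spice_jar_1: Glass spice jar with a pale lid, 44 mm across, 109 mm high, standing loose; origin at its underside. Bystander.
- spoon_1: Steel spoon, 199 x 41 x 16 mm, lying loose; origin at its underside. Bystander.

How it is judged:
By the outcome, as a careful person would: the job done as asked, in the order asked, and still so for the second after the job is handed in, with the robot touching nothing.
It also fails if it takes over 58 s, if anything falls off the work surface, if the arm or the gripper's body presses on something with over 40 N, if the wrist force passes 120 N, or if a joint passes its speed limit or range.

## Working session

There is one attempt and no reset: what is moved stays moved. The work goes in short steps, Python scripts to look and compute and a tool call to move; the robot and the scene stay as the last step left them, time stands still between calls to the robot, and variables do not carry over. Pictures are saved under pics/ and viewed, at most 10 in all, crops included, and the job is handed in when it is done.

Besides the shell and the picture viewer there is one more tool, called after "Emit:" as a command line: name --pt "numbers of a row" for each row, then --argument value for the rest. apply_moves: Moves the arm, as the interface text tells. Its arguments: {"type":"object","properties":{"increments":{"type":"array","items":{"type":"array","items":{"type":"number"}}},"force":{"type":"number"}},"required":["increments"]}

```bash
mkdir -p pics; ls; cat > h.py <<'E'
import numpy as np,cv2
from station import bot
from scipy.spatial.transform import Rotation as R
def proj(c,P):
    V=np.array(c["view"]);f=210/np.tan(np.radians(c["vertical_fov"])/2)
    p=np.atleast_2d(P)@V[:3,:3].T+V[:3,3]
    return np.c_[c["cx"]+f*p[:,0]/p[:,2],c["cy"]+f*p[:,1]/p[:,2]]
E
python3 - <<'E'
from h import *
np.set_printoptions(precision=4,suppress=True)
s=bot.observe(); print({k:np.round(v,3) for k,v in s.items()})
for c in ["scene","side"]:
    im=bot.read_camera(c); cv2.imwrite(f"pics/{c}0.png",im["img"]); print(c,im["vertical_fov"],(-np.array(im["view"])[:3,:3].T@np.array(im["view"])[:3,3]))
    for n in ["turner","turner_tip","turner_grip","bay_free","slot","slot_floor","kitchen_timer","tape_1","spice_jar_1","spoon_1"]:
        print(n,[(np.round(d["xyz"],3).tolist(),round(d["score"],2)) for d in bot.tip_of(n,c)[:2]])
print(bot.observe()["t"])
E
```

```text
pics
{'t': np.float64(0.0), 'joints': array([ 0.263,  0.502, -0.427,  1.551,  0.221,  1.138, -0.21 ]), 'joint_velocities': array([ 0.001,  0.   , -0.001,  0.001, -0.   ,  0.001,  0.002]), 'joint_torque': array([  0.   , -56.952,  -5.817, -28.094,   0.011,   0.012,   0.   ]), 'ee_pos': array([ 0.649, -0.   ,  0.23 ]), 'tool_rot': array([-0.001,  0.707,  0.707, -0.001]), 'contact_force': array([ 1.033, -0.736, -0.466]), 'wrist_torque': array([-0.034, -0.024, -0.052]), 'grip_force': np.float64(0.0), 'finger_gap': np.float64(0.995)}
scene 43.2625233104172 [-0.1848  0.7904  0.9133]
turner [([0.496, 0.232, -0.0], 0.8)]
turner_tip [([0.574, 0.252, 0.005], 0.81)]
turner_grip [([0.442, 0.219, 0.02], 0.65)]
bay_free [([0.695, -0.036, -0.001], 0.74)]
slot [([0.697, -0.034, 0.089], 0.49)]
slot_floor [([0.746, -0.025, 0.034], 0.62)]
kitchen_timer [([0.48, -0.082, -0.001], 0.65)]
tape_1 [([0.464, 0.05, -0.002], 0.96), ([0.696, -0.034, -0.0], 0.31)]
spice_jar_1 [([0.631, 0.367, -0.001], 0.81)]
spoon_1 [([0.406, -0.254, -0.002], 0.71)]
side 45.65100815337468 [ 0.4935 -1.0467  0.9475]
turner [([0.498, 0.232, 0.003], 0.86)]
turner_tip [([0.571, 0.256, 0.001], 0.7)]
turner_grip [([0.441, 0.216, 0.018], 0.84)]
bay_free [([0.695, -0.037, -0.003], 0.91)]
slot [([0.698, -0.032, 0.087], 0.8)]
slot_floor []
kitchen_timer [([0.488, -0.083, -0.002], 0.88), ([0.695, -0.036, -0.003], 0.42)]
tape_1 [([0.464, 0.054, 0.001], 0.73), ([0.569, 0.254, 0.004], 0.45)]
spice_jar_1 [([0.629, 0.366, -0.001], 0.61)]
spoon_1 [([0.399, -0.247, -0.002], 0.87), ([0.443, 0.217, 0.019], 0.36)]
1.1
```

View pics/scene0.png

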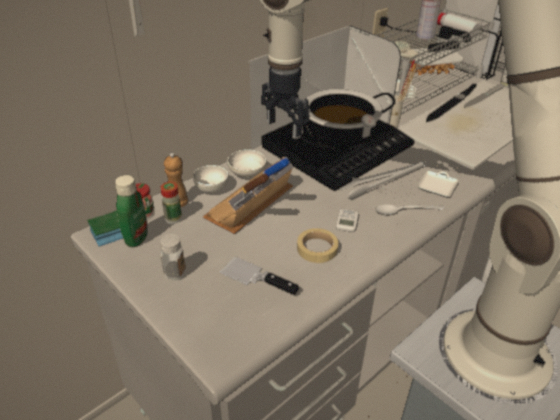

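View pics/side0.png

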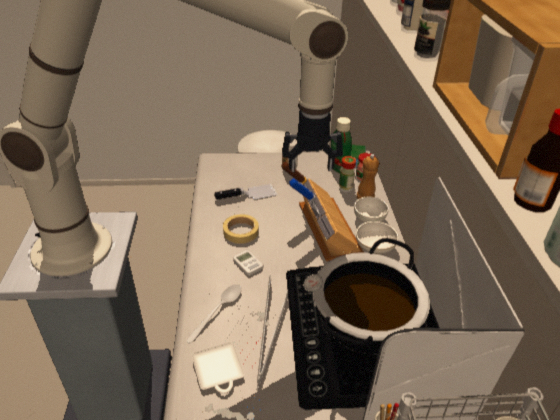

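```bash
python3 - <<'E'
from h import *
w=bot.read_camera("wrist"); a=w["img"].copy()
for n in ["bay_free","slot","slot_floor","slot_spring"]:
    print(n,[(np.round(d["xyz"],3).tolist(),round(d["score"],2)) for d in bot.tip_of(n,"wrist")[:2]])
s=bot.read_camera("side")["img"][150:290,240:430]
c=bot.read_camera("scene")["img"][140:240,195:305]
H=420
s=cv2.resize(s,(400,295));c=cv2.resize(c,(400,364))
o=np.zeros((590,800,3),np.uint8);o[:295,:400]=s;o[:295,400:]=cv2.resize(c,(400,295));o[295:,:393]=cv2.resize(a,(393,295))
cv2.imwrite("pics/c1.png",o)
V=np.array(w["view"]);print(-V[:3,:3].T@V[:3,3],V[:3,:3],w["vertical_fov"])
E
```

```text
bay_free [([0.696, -0.032, -0.002], 0.65)]
slot [([0.697, -0.039, 0.091], 0.84)]
slot_floor []
slot_spring [([0.482, -0.083, 0.004], 0.3)]
[0.64944499 0.06843286 0.37435006] [[ 9.99999859e-01 -5.13118947e-04 -1.34288371e-04]
 [-4.57152826e-04 -9.62202297e-01  2.72335329e-01]
 [-2.68952997e-04 -2.72335229e-01 -9.62202396e-01]] 69.39538424226842
```

View pics/c1.png

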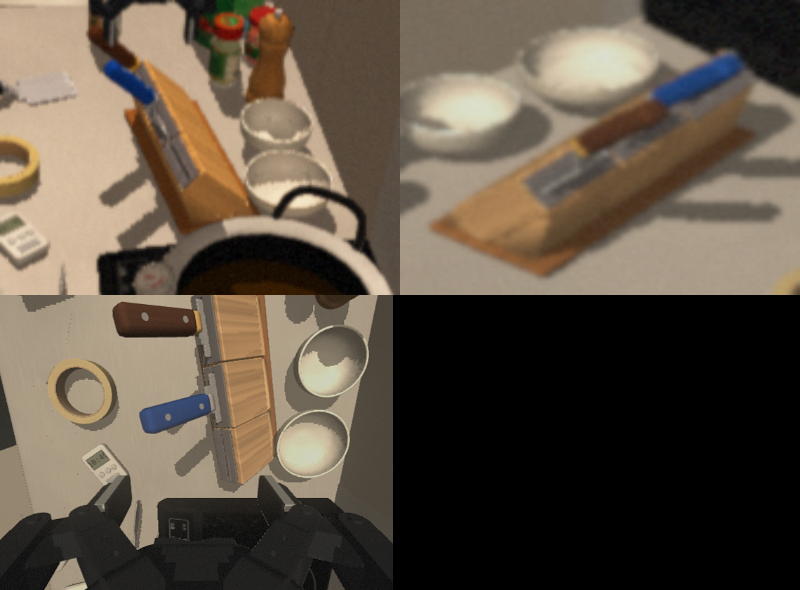

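Emit:
apply_moves --pt "0.22 -0.21 0.06 75 100" --pt "0.22 -0.21 0.06 75 100" --pt "0.22 -0.21 0.06 75 100" --pt "0.22 -0.21 0.06 75 100" --pt "0.22 -0.21 0.06 75 100" --pt "0.22 -0.21 0.06 75 100" --pt "0.22 -0.21 0.06 75 100" --pt "0.22 -0.21 0.06 75 100" --pt "0.22 -0.21 0.06 75 100" --pt "0.22 -0.21 0.06 75 100"

```text
t: 2.45
ee_pos: [0.4399, 0.2204, 0.1715]
tool_rot: [0.0, 0.991, 0.13, 0.0]
contact_force: [-0.4, -1.1, 0.5]
finger_gap: 0.998
grip_force: 0.0
```

```bash
cat > est.py <<'E'
from h import *
def look(cam,names):
    im=bot.read_camera(cam)
    for n in names:
        print(cam,n,[(np.round(d["xyz"],4).tolist(),round(d["score"],2)) for d in bot.tip_of(n,cam)[:2]])
    return im
def st():
    s=bot.observe();r=R.from_quat(np.roll(s["tool_rot"],-1)).as_matrix()
    print("t",round(s["t"],2),"p",np.round(s["ee_pos"],4),"yhead",round(np.degrees(np.arctan2(r[1,1],r[0,1])),2),"F",np.round(s["contact_force"],2),"T",np.round(s["wrist_torque"],3),"gap",round(s["finger_gap"],3),"g",round(float(s["grip_force"]),1)); return s,r
E
python3 - <<'E'
from est import *
st()
im=look("wrist",["turner","turner_tip","turner_grip"]); cv2.imwrite("pics/w1.png",im["img"])
look("side",["turner","turner_tip","turner_grip"]);look("scene",["turner","turner_tip","turner_grip"])
E
```

```text
t 2.45 p [0.4399 0.2204 0.1715] yhead -75.01 F [-0.4  -1.07  0.54] T [-0.012  0.049 -0.05 ] gap 0.998 g 0.0
wrist turner [([0.5001, 0.232, 0.0016], 0.76)]
wrist turner_tip [([0.5738, 0.2561, -0.0008], 0.75)]
wrist turner_grip [([0.443, 0.2142, 0.0157], 0.93)]
side turner [([0.4937, 0.2329, 0.0011], 0.81)]
side turner_tip [([0.5714, 0.2555, -0.0007], 0.95)]
side turner_grip [([0.4427, 0.2164, 0.0186], 0.66)]
scene turner [([0.4962, 0.2345, -0.0019], 0.66)]
scene turner_tip [([0.574, 0.2534, 0.0012], 0.64)]
scene turner_grip [([0.4442, 0.2179, 0.0162], 0.97)]
```

View pics/w1.png

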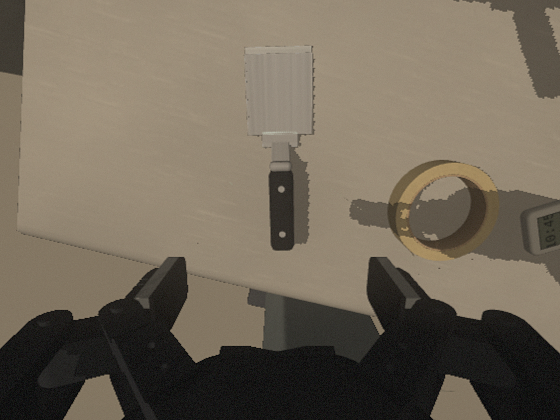

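Emit:
apply_moves --pt "0.002 0.004 0.05 -1 60" --pt "0.002 0.004 0.1 -1 60" --pt "0.002 0.004 0.14 -1 60" --pt "0.002 0.004 0.16 -1 60" --pt "0.002 0.004 0.169 -1 60" --pt "0.002 0.004 0.169 -1 60" --pt "0.002 0.004 0.169 -1 15" --pt "0.002 0.004 0.169 -1 15" --pt "0.002 0.004 0.169 -1 15" --pt "0.002 0.004 0.169 -1 15" --force 20

```text
t: 4.05
ee_pos: [0.4442, 0.2173, 0.0035]
tool_rot: [-0.0, 0.99, 0.139, 0.001]
contact_force: [0.1, -0.2, 3.4]
finger_gap: 0.276
grip_force: 26.8
```

```bash
python3 -c "
from est import *
st()"
```

```text
t 4.05 p [0.4442 0.2173 0.0035] yhead -74.0 F [ 0.06 -0.22  3.41] T [ 0.06  -0.221  0.008] gap 0.276 g 26.8
```

Emit:
apply_moves --pt "0 0 -0.01 0 15" --pt "0 0 -0.02 0 15" --pt "0 0 -0.03 0 15" --pt "0 0 -0.04 0 15" --pt "0 0 -0.05 0 15" --pt "0 0 -0.05 0 15" --pt "0 0 -0.05 0 15" --force 20

```text
t: 4.75
ee_pos: [0.4432, 0.2167, 0.0527]
tool_rot: [-0.0, 0.99, 0.139, 0.0]
contact_force: [-0.0, -0.5, -1.4]
finger_gap: 0.275
grip_force: 26.2
```

```bash
python3 - <<'E'
from est import *
st()
look("wrist",["turner","turner_tip","turner_grip"]);
look("side",["turner","turner_tip","turner_grip"]);look("scene",["turner","turner_tip","turner_grip"])
E
```

```text
t 4.75 p [0.4432 0.2167 0.0527] yhead -74.01 F [-0.03 -0.48 -1.41] T [-0.055  0.126  0.012] gap 0.275 g 26.2
wrist turner [([0.4982, 0.2287, 0.0464], 0.57)]
wrist turner_tip []
wrist turner_grip [([0.4421, 0.2154, 0.0643], 0.65), ([0.4964, 0.2333, 0.0458], 0.21)]
side turner []
side turner_tip [([0.5696, 0.2552, 0.0495], 0.89), ([0.4876, -0.0835, 0.0024], 0.28)]
side turner_grip [([0.7192, -0.0251, 0.0611], 0.71), ([0.442, 0.216, 0.0675], 0.67)]
scene turner [([0.4986, 0.2309, 0.0475], 0.65)]
scene turner_tip [([0.5758, 0.252, 0.0498], 0.88), ([0.4065, -0.2519, 0.0004], 0.32)]
scene turner_grip [([0.4445, 0.2169, 0.07], 0.8)]
```

Emit:
apply_moves --pt "0 0 0 0 26.5" --pt "0 0 0 0 26.5" --force 20

```text
t: 5.55
ee_pos: [0.443, 0.2167, 0.0523]
tool_rot: [-0.0, 0.99, 0.139, 0.0]
contact_force: [-0.4, 0.5, -1.8]
finger_gap: 0.273
grip_force: 26.2
```

Emit:
apply_moves --pt "0 0 0 0 27.3" --pt "0 0 0 0 27.3"

```text
t: 5.75
ee_pos: [0.443, 0.2167, 0.0524]
tool_rot: [-0.0, 0.99, 0.139, 0.0]
contact_force: [-0.6, 0.0, -1.3]
finger_gap: 0.275
grip_force: 26.2
```

```bash
python3 -c "
from est import *
st()"
```

```text
t 5.75 p [0.443  0.2167 0.0524] yhead -73.99 F [-0.6   0.03 -1.33] T [-0.013  0.149  0.014] gap 0.275 g 26.2
```

Emit:
apply_moves --pt "0 0 0 0 27.7"

```text
t: 5.85
ee_pos: [0.443, 0.2167, 0.0523]
tool_rot: [-0.0, 0.99, 0.139, 0.0]
contact_force: [0.2, -0.0, -1.5]
finger_gap: 0.278
grip_force: 16.0
```

Emit:
apply_moves --pt "0 0 0 0 28"

```text
t: 5.95
ee_pos: [0.4431, 0.2168, 0.0524]
tool_rot: [-0.0, 0.99, 0.139, 0.0]
contact_force: [0.7, 0.1, -1.4]
finger_gap: 0.281
grip_force: 4.0
```

Emit:
apply_moves --pt "0 0 0 0 28.3"

```text
t: 6.05
ee_pos: [0.4433, 0.2169, 0.0525]
tool_rot: [-0.0, 0.99, 0.139, 0.0]
contact_force: [0.7, -0.5, 1.0]
finger_gap: 0.284
grip_force: 0.0
```

Emit:
apply_moves --pt "0 0 0 0 27.7"

```text
t: 6.15
ee_pos: [0.4432, 0.2168, 0.0525]
tool_rot: [-0.0, 0.99, 0.139, 0.0]
contact_force: [-0.6, 0.0, -0.0]
finger_gap: 0.277
grip_force: 0.0
```

```bash
python3 - <<'E'
from est import *
st()
N=["turner","turner_tip","turner_grip"]
look("wrist",N);
s=look("side",N)["img"];c=look("scene",N)["img"]
o=np.hstack([cv2.resize(s[130:260,190:330],(400,371)),cv2.resize(c[200:330,200:340],(400,371))]);cv2.imwrite("pics/p2.png",o)
E
```

```text
t 6.15 p [0.4432 0.2168 0.0525] yhead -74.0 F [-0.56  0.04 -0.04] T [-0.011  0.008 -0.001] gap 0.277 g 0.0
wrist turner [([0.484, 0.2287, -0.0009], 0.8)]
wrist turner_tip [([0.5576, 0.2468, -0.001], 0.81)]
wrist turner_grip [([0.4261, 0.2087, 0.0158], 0.97)]
side turner [([0.4826, 0.231, 0.0014], 0.64), ([0.63, 0.3681, 0.0005], 0.63)]
side turner_tip [([0.5536, 0.2468, 0.0014], 0.82)]
side turner_grip [([0.4302, 0.2111, 0.0182], 0.71)]
scene turner [([0.4833, 0.2271, -0.0016], 0.71)]
scene turner_tip [([0.5601, 0.2472, 0.004], 0.57)]
scene turner_grip [([0.4298, 0.2138, 0.02], 0.82)]
```

View pics/p2.png

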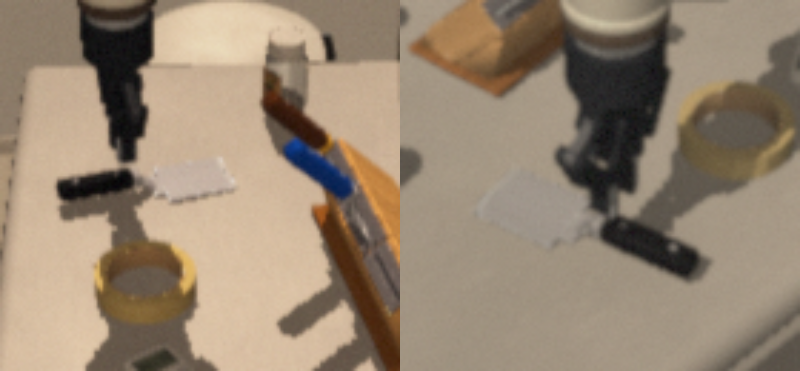

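Emit:
apply_moves --pt "-0.015 0.001 0 0 60" --pt "-0.015 0.001 0 0 60" --pt "-0.015 0.001 0.03 0 60" --pt "-0.015 0.001 0.051 0 60" --pt "-0.015 0.001 0.052 0 60" --pt "-0.015 0.001 0.052 0 25" --pt "-0.015 0.001 0.052 0 15" --pt "-0.015 0.001 0.052 0 15" --pt "-0.015 0.001 0.052 0 15" --force 20

```text
t: 7.65
ee_pos: [0.4297, 0.212, 0.0012]
tool_rot: [-0.0, 0.99, 0.139, 0.001]
contact_force: [0.5, 0.5, -0.2]
finger_gap: 0.269
grip_force: 26.6
```

Emit:
apply_moves --pt "0 0 -0.01 0 26" --pt "0 0 -0.02 0 26" --pt "0 0 -0.02 0 27"

```text
t: 7.95
ee_pos: [0.43, 0.2121, 0.0221]
tool_rot: [-0.0, 0.99, 0.139, 0.001]
contact_force: [0.2, 0.8, -1.7]
finger_gap: 0.274
grip_force: 26.5
```

Emit:
apply_moves --pt "0 0 0 0 27.8"

```text
t: 8.05
ee_pos: [0.4293, 0.2117, 0.021]
tool_rot: [-0.0, 0.99, 0.139, 0.001]
contact_force: [-0.6, -0.5, -1.9]
finger_gap: 0.279
grip_force: 13.1
```

```bash
python3 - <<'E'
from est import *
st()
N=["turner_tip","turner_grip"]
look("side",N);look("scene",N)
E
```

```text
t 8.05 p [0.4293 0.2117 0.021 ] yhead -74.01 F [-0.56 -0.51 -1.85] T [-0.006  0.115 -0.023] gap 0.279 g 13.1
side turner_tip [([0.5539, 0.2487, 0.025], 0.64)]
side turner_grip [([0.43, 0.2074, 0.0376], 0.8), ([0.4823, 0.2282, 0.0238], 0.56)]
scene turner_tip [([0.5624, 0.2465, 0.0192], 0.58)]
scene turner_grip [([0.4291, 0.2156, 0.0366], 0.76)]
```

Still held level at 13 N; ease on.

Emit:
apply_moves --pt "0 0 0 0 27.9"

```text
t: 8.45
ee_pos: [0.4286, 0.2116, 0.0201]
tool_rot: [0.0, 0.99, 0.139, -0.0]
contact_force: [0.1, -0.0, -1.5]
finger_gap: 0.281
grip_force: 8.7
```

```bash
python3 - <<'E'
from est import *
st()
N=["turner_tip","turner_grip"]
look("side",N);look("scene",N)
E
```

```text
t 8.45 p [0.4286 0.2116 0.0201] yhead -73.99 F [ 0.08 -0.02 -1.5 ] T [-0.036  0.072 -0.047] gap 0.281 g 8.7
side turner_tip []
side turner_grip [([0.4263, 0.2096, 0.0385], 0.78)]
scene turner_tip []
scene turner_grip [([0.4311, 0.2149, 0.039], 0.68), ([0.4029, -0.2503, -0.0018], 0.17)]
```

Emit:
apply_moves --pt "0 0 0 0 27.95"

```text
t: 8.85
ee_pos: [0.4288, 0.2116, 0.0203]
tool_rot: [-0.0, 0.99, 0.139, -0.0]
contact_force: [-0.6, -0.1, -0.9]
finger_gap: 0.279
grip_force: 6.5
```

```bash
python3 - <<'E'
from est import *
st()
N=["turner_tip","turner_grip"]
look("side",N);look("scene",N)
E
```

```text
t 8.85 p [0.4288 0.2116 0.0203] yhead -74.0 F [-0.61 -0.07 -0.87] T [-0.042  0.116 -0.01 ] gap 0.279 g 6.5
side turner_tip [([0.552, 0.2459, 0.0024], 0.58)]
side turner_grip [([0.426, 0.211, 0.042], 0.92)]
scene turner_tip [([0.5587, 0.2455, 0.001], 0.6), ([0.4302, 0.211, 0.0398], 0.32)]
scene turner_grip [([0.4291, 0.2116, 0.0388], 0.75), ([0.4654, 0.0511, -0.0018], 0.36)]
```

Emit:
apply_moves --pt "0 0 -0.004 0 27.95" --pt "0 0 -0.008 0 27.95" --pt "0 0 -0.012 0 27.95" --pt "0 0 -0.016 0 27.95" --pt "0 0 -0.02 0 27.95" --pt "0 0 -0.02 0 27.95"

```text
t: 9.75
ee_pos: [0.4292, 0.2118, 0.041]
tool_rot: [-0.0, 0.99, 0.139, 0.001]
contact_force: [-0.7, -0.7, -0.2]
finger_gap: 0.282
grip_force: 6.6
```

```bash
python3 - <<'E'
from est import *
st()
N=["turner_tip","turner_grip"]
look("side",N);look("scene",N)
E
```

```text
t 9.75 p [0.4292 0.2118 0.041 ] yhead -74.0 F [-0.72 -0.69 -0.16] T [-0.034  0.091  0.004] gap 0.282 g 6.6
side turner_tip [([0.5434, 0.2441, 0.0023], 0.82)]
side turner_grip [([0.427, 0.2114, 0.0584], 0.68)]
scene turner_tip []
scene turner_grip [([0.4313, 0.2126, 0.061], 0.61)]
```

Emit:
apply_moves --pt "0 0 -0.004 0 27.95" --pt "0 0 -0.008 0 27.95" --pt "0 0 -0.012 0 27.95" --pt "0 0 -0.016 0 27.95" --pt "0 0 -0.02 0 27.95" --pt "0 0 -0.024 0 27.95" --pt "0 0 -0.028 0 27.95" --pt "0 0 -0.032 0 27.95" --pt "0 0 -0.036 0 27.95" --pt "0 0 -0.036 0 27.95"

```text
t: 11.05
ee_pos: [0.4292, 0.2118, 0.0769]
tool_rot: [-0.0, 0.99, 0.139, 0.0]
contact_force: [-0.4, 0.2, -0.1]
finger_gap: 0.279
grip_force: 6.9
```

```bash
python3 - <<'E'
from est import *
st()
N=["turner_tip","turner_grip","turner"]
look("side",N);look("scene",N)
E
```

```text
t 11.05 p [0.4292 0.2118 0.0769] yhead -74.0 F [-0.38  0.23 -0.13] T [-0.072  0.177  0.011] gap 0.279 g 6.9
side turner_tip [([0.5201, 0.2375, 0.0001], 0.76)]
side turner_grip [([0.4258, 0.2133, 0.0931], 0.68), ([0.4029, -0.2453, -0.002], 0.52)]
side turner [([0.4614, 0.2182, 0.0476], 0.68)]
scene turner_tip [([0.5276, 0.236, 0.0011], 0.96)]
scene turner_grip [([0.4311, 0.2124, 0.0946], 0.88)]
scene turner [([0.4634, 0.2192, 0.0457], 0.9)]
```

Emit:
apply_moves --pt "0 0 -0.003 0 27.95" --pt "0 0 -0.007 0 27.95" --pt "0 0 -0.011 0 27.95" --pt "0 0 -0.0155 0 27.95" --pt "0 0 -0.0155 0 27.95" --pt "0 0 -0.0155 0 27.95"

```text
t: 12.05
ee_pos: [0.429, 0.2117, 0.092]
tool_rot: [-0.0, 0.99, 0.139, 0.0]
contact_force: [0.5, -0.5, -1.2]
finger_gap: 0.282
grip_force: 6.7
```

```bash
cat >> est.py <<'E'
def pitch(cams=("side","scene"),k=3):
    L={"turner":[0,0,0],"turner_tip":[.08,0,.0015],"turner_grip":[-.058,0,.018]}
    s=bot.observe();A=[];B=[];e=s["ee_pos"]
    for _ in range(k):
        for cam in cams:
            bot.read_camera(cam)
            for n,l in L.items():
                for d in bot.tip_of(n,cam)[:2]:
                    x=np.array(d["xyz"])
                    if np.linalg.norm(x-e)<.17 : A.append(l);B.append(x)
    A=np.array(A);B=np.array(B)
    for it in range(2):
        r,_=R.align_vectors(B-B.mean(0),A-A.mean(0));t=B.mean(0)-r.apply(A.mean(0))
        q=np.linalg.norm(r.apply(A)+t-B,axis=1);A,B=A[q<.012],B[q<.012]
    x=r.as_matrix()[:,0]
    print("n",len(A),"res",q.mean(),"origin",np.round(t,4),"pitch",np.degrees(np.arcsin(-x[2])),"head",np.degrees(np.arctan2(x[1],x[0])),"tip",np.round(r.apply(L["turner_tip"])+t,4),"grip",np.round(r.apply(L["turner_grip"])+t,4),"z",r.as_matrix()[:,2])
E
python3 - <<'E'
from est import *
st();pitch();st()
E
```

```text
t 12.05 p [0.429  0.2117 0.092 ] yhead -74.0 F [ 0.49 -0.55 -1.19] T [-0.01   0.145 -0.004] gap 0.282 g 6.7
n 18 res 0.0034786866610153067 origin [0.4616 0.2201 0.0616] pitch 36.542250396445205 head 15.356396538989125 tip [0.5244 0.2375 0.0152] grip [0.4266 0.2118 0.1106] z [0.55382753 0.22599116 0.80137573]
t 13.25 p [0.4288 0.2116 0.0918] yhead -74.0 F [ 0.28 -0.4  -1.68] T [0.    0.089 0.025] gap 0.281 g 6.6
```

Emit:
apply_moves --pt "0 0 0 0 27.98"

```text
t: 13.35
ee_pos: [0.4289, 0.2116, 0.0918]
tool_rot: [-0.0, 0.99, 0.139, 0.0]
contact_force: [-0.2, -0.3, -0.5]
finger_gap: 0.277
grip_force: 5.4
```

```bash
python3 - <<'E'
from est import *
st();pitch(k=1);st()
E
```

```text
t 13.35 p [0.4289 0.2116 0.0918] yhead -74.0 F [-0.24 -0.31 -0.47] T [-0.059  0.065  0.015] gap 0.277 g 5.4
n 6 res 0.005102647735730642 origin [0.4574 0.2179 0.0572] pitch 42.62323527096091 head 16.793065329664817 tip [0.5147 0.2353 0.0041] grip [0.4281 0.2096 0.1097] z [0.63868304 0.22629095 0.73544298]
t 13.75 p [0.4288 0.2116 0.0918] yhead -74.0 F [-1.13 -0.38 -0.2 ] T [-0.061  0.086 -0.046] gap 0.278 g 5.6
```

Falling to the worktop now. Look once more, then clamp.

```bash
python3 - <<'E'
from est import *
pitch(k=3);st()
E
```

```text
n 18 res 0.0039823219797380455 origin [0.4536 0.2192 0.0573] pitch 46.27532272790879 head 14.412622568340119 tip [0.5083 0.233  0.0006] grip [0.4279 0.2098 0.1116] z [0.72956563 0.03099661 0.68320802]
t 14.95 p [0.4288 0.2116 0.0918] yhead -74.0 F [-0.3  -0.34 -0.08] T [-0.021  0.109  0.064] gap 0.28 g 5.7
```

Emit:
apply_moves --pt "0 0 0 0 15" --pt "0 0 0 0 15" --pt "0 0 -0.02 0 15" --pt "0 0 -0.06 0 15" --pt "0 0 -0.11 0 15" --pt "0 0 -0.16 0 15" --pt "0 0.02 -0.2 2 15" --pt "0.01 0.06 -0.22 5 15" --pt "0.02 0.1 -0.22 8 15" --pt "0.035 0.145 -0.22 9 15" --force 80

```text
t: 15.95
ee_pos: [0.5031, 0.0813, 0.3132]
tool_rot: [-0.0, 0.998, 0.061, 0.001]
contact_force: [1.6, 0.7, -0.9]
finger_gap: 0.265
grip_force: 78.5
```

```bash
python3 -c "
from est import *
s,r=st();d=np.array([.575,-.045,.30])-s['ee_pos'];print(r.T@d, r)"
```

```text
t 15.95 p [0.5031 0.0813 0.3132] yhead -82.99 F [ 1.59  0.73 -0.93] T [0.069 0.002 0.052] gap 0.265 g 78.5
[0.055935   0.13410966 0.01329553] [[ 9.92514191e-01  1.22098692e-01  2.73692355e-03]
 [ 1.22097966e-01 -9.92517960e-01  4.31529468e-04]
 [ 2.76913496e-03 -9.41263241e-05 -9.99996162e-01]]
```

Emit:
apply_moves --pt "0.015 0.04 0 0 15" --pt "0.03 0.08 0 0 15" --pt "0.045 0.115 0 0 15" --pt "0.055 0.134 0 0 15" --pt "0.055 0.134 0 0 15" --pt "0.055 0.134 0 0 15"

```text
t: 16.55
ee_pos: [0.573, -0.0445, 0.3111]
tool_rot: [-0.0, 0.998, 0.061, -0.001]
contact_force: [-0.9, 0.3, -1.8]
finger_gap: 0.269
grip_force: 78.6
```

```bash
python3 - <<'E'
from est import *
import pickle
st()
w=look("wrist",["slot","bay_free","slot_floor","turner_tip","turner"]);cv2.imwrite("pics/w3.png",w["img"]);pickle.dump(w,open("w3.pkl","wb"))
pitch(k=2)
look("side",["slot","bay_free"]);look("scene",["slot","bay_free"]);st()
E
```

```text
t 16.55 p [ 0.573  -0.0445  0.3111] yhead -83.05 F [-0.93  0.27 -1.8 ] T [ 0.012  0.023 -0.021] gap 0.269 g 78.6
wrist slot [([0.6936, -0.0398, 0.0924], 0.96), ([0.4031, -0.2468, -0.0022], 0.39)]
wrist bay_free [([0.6958, -0.0341, -0.0024], 0.79)]
wrist slot_floor []
wrist turner_tip [([0.6557, -0.0363, 0.2194], 0.81)]
wrist turner [([0.6002, -0.0426, 0.2743], 0.92)]
n 11 res 0.003344722892692448 origin [ 0.5981 -0.0414  0.2758] pitch 46.55960562051228 head 6.721400198462448 tip [ 0.6539 -0.0349  0.2187] grip [ 0.5716 -0.045   0.3303] z [0.72401542 0.05794837 0.68734537]
side slot [([0.6955, -0.0312, 0.089], 0.81), ([0.6952, -0.0364, -0.0029], 0.69)]
side bay_free [([0.6952, -0.0393, -0.0015], 0.74)]
scene slot [([0.6966, -0.0358, 0.0858], 0.53)]
scene bay_free [([0.6961, -0.0348, -0.0032], 0.74), ([0.7214, -0.0333, 0.0575], 0.43)]
t 17.95 p [ 0.5734 -0.0444  0.3118] yhead -83.0 F [ 0.15 -0.16 -1.53] T [ 0.002  0.059 -0.024] gap 0.274 g 78.6
```

View pics/w3.png

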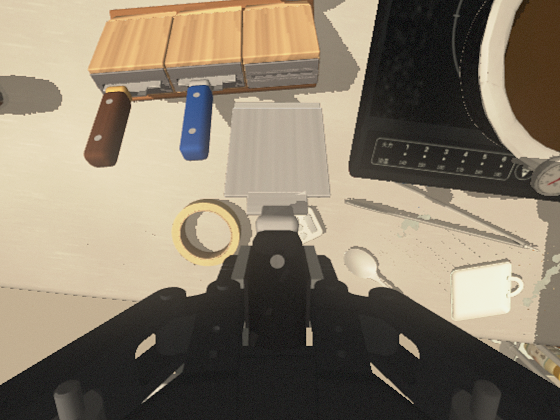

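```bash
python3 -c "
import cv2
i=cv2.imread('pics/w3.png')[0:110,80:330];cv2.imwrite('pics/w3c.png',cv2.resize(i,(800,352),interpolation=cv2.INTER_CUBIC))"
```

```text
(no output)
```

View pics/w3c.png

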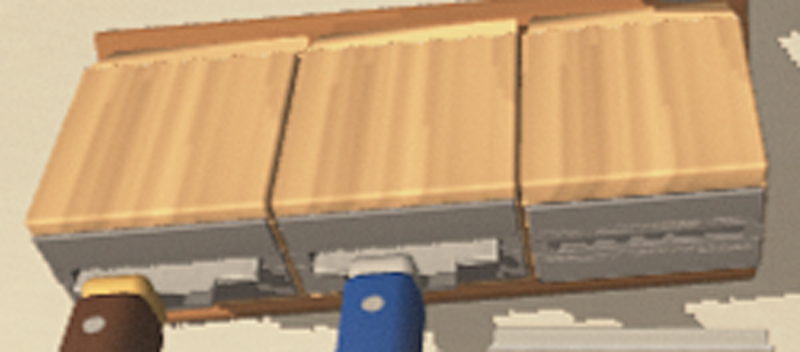

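```bash
cat > face.py <<'E'
from h import *
import pickle
w=pickle.load(open("w3.pkl","rb"));V=np.array(w["view"]);f=210/np.tan(np.radians(w["vertical_fov"])/2);C=-V[:3,:3].T@V[:3,3]
def ray(u,v): return V[:3,:3].T@np.array([(u-w["cx"])/f,(v-w["cy"])/f,1])
def hit(cp,n,p0):
    d=ray(80+cp[0]/3.2,cp[1]/3.2); return C+d*(n@(p0-C))/(n@d)
E
python3 - <<'E'
from face import *
np.set_printoptions(precision=4,suppress=True)
zz=np.array([0,0,1.])
def hd(a,b,z):
    A,B=[hit(q,zz,np.array([0,0,z])) for q in(a,b)];d=A-B
    return np.degrees(np.arctan2(d[1],d[0]))-90,A,B
print("flangeR",hd((522,205),(765,187),.1)); print("flangeM",hd((275,214),(512,199),.1)); print("flangeL",hd((35,236),(268,219),.1))
print("all",hd((35,232),(765,187),.1));print("base",hd((165,318),(757,272),.006));print("slot",hd((548,247),(752,230),.088))
h=np.radians(float(__import__('sys').argv[1]) if len(__import__('sys').argv)>1 else 5)
for hdg in (3,6):
    h=np.radians(hdg);c=.5**.5;X=np.array([c*np.cos(h),c*np.sin(h),-c]);Y=np.array([-np.sin(h),np.cos(h),0]);Z=np.cross(X,Y);S=np.array([.6958,-.0355,.0885])
    for n,q in dict(top=(645,198),slot=(650,238),slotL=(548,247),slotR=(752,230),bot=(645,276)).items():
        d=hit(q,X,S)-S;print(hdg,n,d@Y,d@Z)
E
```

```text
flangeR (np.float64(10.792613086142396), array([0.6959, 0.0064, 0.1   ]), array([ 0.7111, -0.0733,  0.1   ]))
flangeM (np.float64(10.225415991246422), array([0.6832, 0.0883, 0.1   ]), array([0.6974, 0.0099, 0.1   ]))
flangeL (np.float64(10.730206204529551), array([0.6666, 0.1684, 0.1   ]), array([0.6814, 0.0906, 0.1   ]))
all (np.float64(10.142758811375217), array([0.6679, 0.1684, 0.1   ]), array([ 0.7111, -0.0733,  0.1   ]))
base (np.float64(11.07380488072252), array([0.6469, 0.1682, 0.006 ]), array([ 0.6964, -0.0849,  0.006 ]))
slot (np.float64(11.324582766905067), array([ 0.6855, -0.0023,  0.088 ]), array([ 0.6995, -0.0722,  0.088 ]))
3 top 0.0010244390168889918 0.011171942740680904
3 slot -0.0016751696342672722 -0.004074174842703567
3 slotL 0.034288185692510666 -0.010811413792594144
3 slotR -0.03662907725782382 0.002074172451454907
3 bot -0.0009057493017592926 -0.02006955495566027
6 top 0.000609992494481432 0.011223456140630916
6 slot -0.0015233058605000401 -0.004178039621437324
6 slotL 0.034512431972411745 -0.008553406706277973
6 slotR -0.036844636851801615 -0.0002887462707452759
6 bot -0.00016210367535111631 -0.020105294494752034
```

```bash
python3 - <<'E'
from face import *
np.set_printoptions(precision=4,suppress=True)
zz=np.array([0,0,1.]);tcp=np.array([.5732,-.0445,.3115])
P=np.array([.57,0,tcp[2]-.0928])
def hp(u,v): d=ray(u,v);return C+d*((P-C)[2]/d[2])
h=np.radians(7);ux=np.array([np.cos(h),np.sin(h),0])
for u,v in((277,103.5),(233,104),(320,103)): d=hp(u,v)-tcp;print(d@ux, d@np.cross(zz,ux))
h=np.radians(10.6);c=.5**.5;X=np.array([c*np.cos(h),c*np.sin(h),-c]);Y=np.array([-np.sin(h),np.cos(h),0]);Z=np.cross(X,Y);S=np.array([.6958,-.0355,.0885])
for q in((548,247),(650,238.5),(752,230)): d=hit(q,X,S)-S;print(d@Y,d@Z)
H=np.array([np.cos(h),np.sin(h),0])
T=S-.0042*Z-.001*Y-.015*X;print("T",T,"TCP",T-.0815*H+np.array([0,0,.0928]))
E
```

```text
0.08145231995527231 -0.0005558531239462068
0.08114841750642468 0.03177657711864776
0.08175692813073163 -0.032123171279878175
0.0347146858200354 -0.005085050173535132
-0.0012786361553323768 -0.004519063925899866
-0.037032929569997465 -0.003956836344337215
T [ 0.6826 -0.039   0.0961] TCP [ 0.6025 -0.054   0.1889]
```

Emit:
apply_moves --pt "0.003 0.0145 0.03 -4 15" --pt "0.006 0.0145 0.06 -4 15" --pt "0.006 0.0145 0.09 -4 15" --pt "0.006 0.0145 0.102 -4 15" --pt "0.006 0.0145 0.102 -4 15" --pt "0.006 0.0145 0.102 -4 15" --pt "0.006 0.0145 0.102 -4 15"

```text
t: 18.65
ee_pos: [0.5825, -0.0581, 0.2117]
tool_rot: [0.0, 0.995, 0.096, 0.002]
contact_force: [0.3, 0.6, -0.0]
finger_gap: 0.265
grip_force: 78.6
```

```bash
python3 - <<'E'
from est import *
import pickle
s,r=st()
w=bot.read_camera("wrist");pickle.dump(w,open("w4.pkl","wb"));cv2.imwrite("pics/w4.png",w["img"])
d=np.array([.602,-.054,.189])-s['ee_pos'];print(r.T@d)
E
```

```text
t 18.65 p [ 0.5825 -0.0581  0.2117] yhead -78.99 F [ 0.32  0.59 -0.04] T [-0.032  0.041 -0.026] gap 0.265 g 78.6
[ 0.01987741 -0.000274    0.02281241]
```

View pics/w4.png

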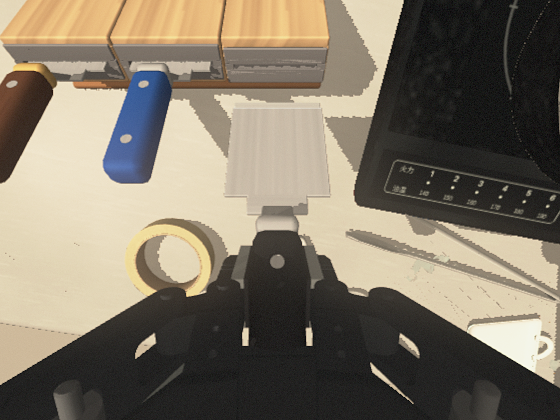

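```bash
python3 - <<'E'
import cv2,pickle,numpy as np
w=pickle.load(open("w4.pkl","rb"));g=cv2.cvtColor(w["img"],cv2.COLOR_BGR2GRAY).astype(int)
for a,b in((232,244),(270,284),(308,320)): print(a,[(r,int(g[r,a:b].mean())) for r in range(42,94)])
E
```

```text
232 [(42, 168), (43, 166), (44, 163), (45, 161), (46, 144), (47, 103), (48, 160), (49, 149), (50, 116), (51, 117), (52, 116), (53, 117), (54, 116), (55, 115), (56, 115), (57, 114), (58, 115), (59, 118), (60, 121), (61, 113), (62, 113), (63, 113), (64, 99), (65, 95), (66, 110), (67, 115), (68, 119), (69, 129), (70, 118), (71, 138), (72, 142), (73, 126), (74, 119), (75, 115), (76, 116), (77, 115), (78, 115), (79, 115), (80, 116), (81, 110), (82, 90), (83, 89), (84, 91), (85, 87), (86, 79), (87, 68), (88, 84), (89, 144), (90, 141), (91, 140), (92, 138), (93, 144)]
270 [(42, 180), (43, 177), (44, 173), (45, 171), (46, 154), (47, 107), (48, 160), (49, 148), (50, 115), (51, 116), (52, 117), (53, 117), (54, 116), (55, 116), (56, 115), (57, 114), (58, 116), (59, 119), (60, 117), (61, 115), (62, 123), (63, 113), (64, 99), (65, 95), (66, 117), (67, 133), (68, 136), (69, 131), (70, 115), (71, 121), (72, 116), (73, 120), (74, 117), (75, 115), (76, 116), (77, 115), (78, 115), (79, 113), (80, 114), (81, 109), (82, 89), (83, 89), (84, 89), (85, 87), (86, 79), (87, 68), (88, 85), (89, 144), (90, 140), (91, 140), (92, 140), (93, 140)]
308 [(42, 169), (43, 166), (44, 161), (45, 158), (46, 143), (47, 107), (48, 159), (49, 149), (50, 115), (51, 116), (52, 116), (53, 116), (54, 114), (55, 115), (56, 114), (57, 112), (58, 112), (59, 115), (60, 127), (61, 128), (62, 138), (63, 112), (64, 104), (65, 97), (66, 106), (67, 124), (68, 132), (69, 129), (70, 114), (71, 115), (72, 115), (73, 116), (74, 116), (75, 115), (76, 114), (77, 113), (78, 113), (79, 112), (80, 112), (81, 108), (82, 89), (83, 87), (84, 88), (85, 85), (86, 78), (87, 71), (88, 91), (89, 145), (90, 143), (91, 140), (92, 140), (93, 139)]
```

```bash
python3 - <<'E'
import face; from face import *
np.set_printoptions(precision=4,suppress=True)
w=pickle.load(open("w4.pkl","rb"));V=np.array(w["view"]);C=-V[:3,:3].T@V[:3,3]
def ray(u,v): return V[:3,:3].T@np.array([(u-w["cx"])/f,(v-w["cy"])/f,1])
h=np.radians(11);c=.5**.5;X=np.array([c*np.cos(h),c*np.sin(h),-c]);Y=np.array([-np.sin(h),np.cos(h),0]);Z=np.cross(X,Y);S=np.array([.6958,-.0355,.0885])
for q in((276,49.5),(276,65.5),(276,81.5)): d=ray(*q);d=C+d*(X@(S-C))/(X@d)-S;print(d@Y,d@Z)
tcp=np.array([.5825,-.0581,.2117])
d=ray(276.5,103.5);d=C+d*(tcp[2]-.0928-C[2])/d[2];print("tip rel",d-tcp)
for oz in(-.004,-.005):print(np.array([(d-S)@X,(d-S)@Y,(d-S)@Z-oz]))
E
```

```text
-0.00049731461988579 0.010489110517945089
-0.0004709600639197849 -0.0032539103741708007
-0.00044177161487324296 -0.018474711877049795
tip rel [ 0.0805  0.0154 -0.0928]
[-0.0452 -0.0009  0.0018]
[-0.0452 -0.0009  0.0028]
```

Emit:
apply_moves --pt "0.008 0.01 0.01 0 15" --pt "0.014 0 0.016 0 15" --pt "0.02 0 0.022 0 15" --pt "0.025 0 0.027 0 15" --pt "0.027 0 0.029 0 15" --pt "0.027 0 0.029 0 15"

```text
t: 19.3
ee_pos: [0.6076, -0.0528, 0.1801]
tool_rot: [-0.0, 0.995, 0.096, -0.0]
contact_force: [-0.4, 0.1, -1.2]
finger_gap: 0.269
grip_force: 78.7
```

```bash
cat >> est.py <<'E'
def fk():
    s,r=st();h=np.radians(11);c=.5**.5;X=np.array([c*np.cos(h),c*np.sin(h),-c]);Y=np.array([-np.sin(h),np.cos(h),0]);Z=np.cross(X,Y);S=np.array([.6958,-.0355,.0885])
    d=s["ee_pos"]+np.array([.0805,.0154,-.0928])-S;F=s["contact_force"]
    print("tip X,Y,Z mm",np.round([d@X*1e3,d@Y*1e3,d@Z*1e3],2),"F X,Y,Z",np.round([F@X,F@Y,F@Z],1))
E
python3 -c "
from est import *
fk()"
```

```text
t 19.3 p [ 0.6076 -0.0528  0.1801] yhead -78.98 F [-0.36  0.14 -1.2 ] T [-0.077  0.098  0.073] gap 0.269 g 78.7
tip X,Y,Z mm [-4.77 -0.43 -6.46] F X,Y,Z [ 0.6  0.2 -1.1]
```

Emit:
apply_moves --pt "0.002 0 -0.002 0 15" --pt "0.002 0 -0.002 0 15" --pt "0.002 0 -0.002 0 15"

```text
t: 19.6
ee_pos: [0.6098, -0.0527, 0.1833]
tool_rot: [0.0, 0.995, 0.096, 0.0]
contact_force: [0.5, -0.4, -1.7]
finger_gap: 0.262
grip_force: 78.7
```

```bash
python3 -c "
from est import *
fk()
w=bot.read_camera('wrist')['img'];cv2.imwrite('pics/w5.png',cv2.resize(w[20:140,200:350],(750,600),interpolation=cv2.INTER_CUBIC));fk()"
```

```text
t 19.6 p [ 0.6098 -0.0527  0.1833] yhead -79.01 F [ 0.46 -0.43 -1.74] T [-0.01   0.1    0.026] gap 0.262 g 78.7
tip X,Y,Z mm [-5.49 -0.74 -2.63] F X,Y,Z [ 1.5 -0.5 -1. ]
t 19.65 p [ 0.6096 -0.0527  0.1832] yhead -79.01 F [-0.46  0.07 -1.56] T [ 0.027  0.09  -0.047] gap 0.265 g 78.7
tip X,Y,Z mm [-5.52 -0.68 -2.86] F X,Y,Z [ 0.8  0.2 -1.4]
```

View pics/w5.png

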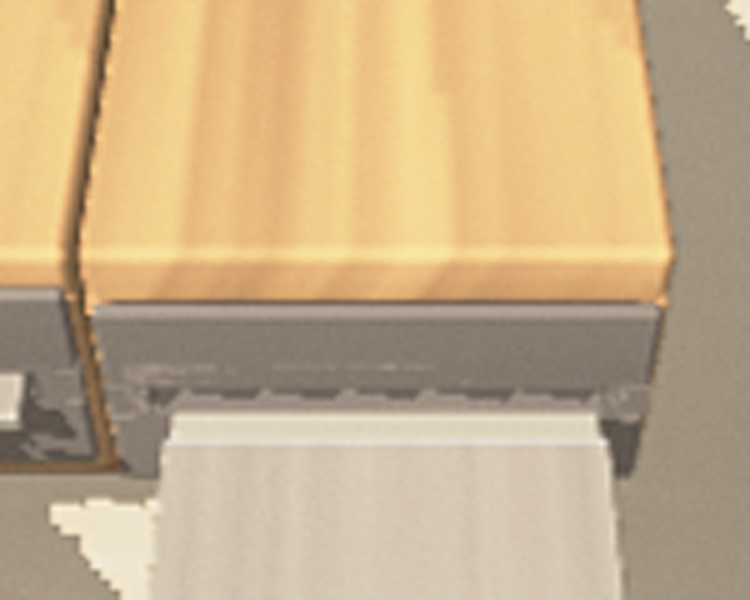

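Emit:
apply_moves --pt "-0.0008 0 0.0008 0 15" --pt "0 0 0.0016 0 15" --pt "0.001 0 0.0026 0 15" --pt "0.002 0 0.0036 0 15" --pt "0.0027 0 0.0043 0 15" --pt "0.0027 0 0.0043 0 15"

```text
t: 20.25
ee_pos: [0.6122, -0.052, 0.1783]
tool_rot: [-0.0, 0.995, 0.096, -0.0]
contact_force: [-0.2, 0.3, -0.9]
finger_gap: 0.265
grip_force: 78.7
```

```bash
python3 -c "
from est import *
fk()"
```

```text
t 20.25 p [ 0.6122 -0.052   0.1783] yhead -78.99 F [-0.15  0.33 -0.93] T [ 0.029  0.086 -0.01 ] gap 0.265 g 78.7
tip X,Y,Z mm [-0.15 -0.45 -4.4 ] F X,Y,Z [ 0.6  0.4 -0.7]
```

Emit:
apply_moves --pt "0.001 0 0.0005 0 15" --pt "0.0017 0 0.0012 0 15" --pt "0.0024 0 0.0019 0 15" --pt "0.0031 0 0.0026 0 15" --pt "0.0031 0 0.0026 0 15"

```text
t: 20.75
ee_pos: [0.6153, -0.0514, 0.1758]
tool_rot: [-0.0, 0.995, 0.096, -0.0]
contact_force: [-0.4, 0.1, -1.5]
finger_gap: 0.27
grip_force: 78.7
```

```bash
python3 -c "
from est import *
fk()"
```

```text
t 20.75 p [ 0.6153 -0.0514  0.1758] yhead -78.99 F [-0.38  0.14 -1.48] T [0.031 0.137 0.033] gap 0.27 g 78.7
tip X,Y,Z mm [ 3.8  -0.51 -4.  ] F X,Y,Z [ 0.8  0.2 -1.3]
```

Emit:
apply_moves --pt "0.0007 0 0.0007 0 15" --pt "0.0014 0 0.0014 0 15" --pt "0.0021 0 0.0021 0 15" --pt "0.0028 0 0.0028 0 15" --pt "0.0035 0 0.0035 0 15" --pt "0.0035 0 0.0035 0 15"

```text
t: 21.35
ee_pos: [0.6187, -0.0507, 0.1722]
tool_rot: [-0.0, 0.995, 0.096, -0.0]
contact_force: [-0.6, -0.2, -2.2]
finger_gap: 0.273
grip_force: 78.7
```

```bash
python3 -c "
from est import *
fk()"
```

```text
t 21.35 p [ 0.6187 -0.0507  0.1722] yhead -78.99 F [-0.58 -0.19 -2.16] T [-0.032  0.099  0.029] gap 0.273 g 78.7
tip X,Y,Z mm [ 8.78 -0.47 -4.02] F X,Y,Z [ 1.1 -0.1 -2. ]
```

Emit:
apply_moves --pt "0.0007 0 0.0007 0 15" --pt "0.0014 0 0.0014 0 15" --pt "0.0021 0 0.0021 0 15" --pt "0.0028 0 0.0028 0 15" --pt "0.0035 0 0.0035 0 15" --pt "0.0042 0 0.0042 0 15" --pt "0.0049 0 0.0049 0 15" --pt "0.0056 0 0.0056 0 15" --pt "0.0056 0 0.0056 0 15"

```text
t: 22.25
ee_pos: [0.6243, -0.0497, 0.1667]
tool_rot: [-0.0, 0.995, 0.096, 0.0]
contact_force: [-0.0, -1.0, -1.7]
finger_gap: 0.27
grip_force: 78.7
```

```bash
python3 -c "
from est import *
fk()"
```

```text
t 22.25 p [ 0.6243 -0.0497  0.1667] yhead -79.0 F [-0.04 -1.   -1.66] T [-0.033  0.085  0.015] gap 0.27 g 78.7
tip X,Y,Z mm [16.72 -0.49 -3.93] F X,Y,Z [ 1.  -1.  -1.3]
```

Emit:
apply_moves --pt "0.001 0 0.001 0 15" --pt "0.002 0 0.002 0 15" --pt "0.003 0 0.003 0 15" --pt "0.004 0 0.004 0 15" --pt "0.005 0 0.005 0 15" --pt "0.006 0 0.006 0 15" --pt "0.007 0 0.007 0 15"

```text
t: 22.95
ee_pos: [0.6308, -0.0485, 0.1596]
tool_rot: [-0.0, 0.995, 0.096, -0.0]
contact_force: [0.1, -0.7, -1.5]
finger_gap: 0.266
grip_force: 78.7
```

```bash
python3 -c "
from est import *
fk()"
```

```text
t 22.95 p [ 0.6308 -0.0485  0.1596] yhead -79.0 F [ 0.1  -0.65 -1.54] T [-0.056  0.412  0.029] gap 0.266 g 78.7
tip X,Y,Z mm [26.43 -0.57 -4.3 ] F X,Y,Z [ 1.1 -0.7 -1.1]
```

Emit:
apply_moves --pt "0.001 0 0.001 0 15" --pt "0.002 0 0.002 0 15" --pt "0.003 0 0.003 0 15" --pt "0.004 0 0.004 0 15" --pt "0.005 0 0.005 0 15" --pt "0.005 0 0.005 0 15"

```text
t: 23.55
ee_pos: [0.6346, -0.0479, 0.1547]
tool_rot: [0.0, 0.995, 0.096, -0.001]
contact_force: [-5.7, -1.4, 2.1]
finger_gap: 0.269
grip_force: 79.5
```

```bash
python3 -c "
from est import *
fk()"
```

```text
t 23.55 p [ 0.6346 -0.0479  0.1547] yhead -79.01 F [-5.69 -1.43  2.12] T [-0.276  1.604  0.003] gap 0.269 g 79.5
tip X,Y,Z mm [32.63 -0.72 -4.97] F X,Y,Z [-5.6 -0.3 -2.6]
```

Emit:
apply_moves --pt "0.001 0 0.001 0 15" --pt "0.002 0 0.002 0 15" --pt "0.003 0 0.003 0 15" --pt "0.004 0 0.004 0 15" --pt "0.005 0 0.005 0 15" --pt "0.005 0 0.005 0 15"

```text
t: 24.15
ee_pos: [0.6396, -0.0471, 0.1497]
tool_rot: [0.0, 0.995, 0.096, -0.001]
contact_force: [-5.8, -1.7, 1.0]
finger_gap: 0.265
grip_force: 79.2
```

```bash
python3 -c "
from est import *
fk();pitch(cams=('wrist','side'),k=1)"
```

```text
t 24.15 p [ 0.6396 -0.0471  0.1497] yhead -79.02 F [-5.77 -1.7   0.95] T [-0.406  1.554  0.044] gap 0.265 g 79.2
tip X,Y,Z mm [39.71 -0.94 -4.96] F X,Y,Z [-4.9 -0.6 -3.6]
n 5 res 0.0027458635556006773 origin [ 0.6638 -0.0436  0.1126] pitch 47.147512960981 head 12.347987017497767 tip [ 0.718  -0.0317  0.055 ] grip [ 0.6381 -0.049   0.1673] z [0.71386048 0.16703415 0.68007559]
```

Emit:
apply_moves --pt "0.001 0 0.001 0 15" --pt "0.002 0 0.002 0 15" --pt "0.003 0 0.003 0 15" --pt "0.004 0 0.004 0 15" --pt "0.005 0 0.005 0 15" --pt "0.006 0 0.006 0 15" --pt "0.007 0 0.007 0 15" --pt "0.008 0 0.008 0 15" --pt "0.008 0 0.008 0 15"

```text
t: 25.45
ee_pos: [0.6474, -0.0457, 0.1417]
tool_rot: [0.0, 0.995, 0.096, -0.002]
contact_force: [-6.4, -0.8, 1.9]
finger_gap: 0.273
grip_force: 79.5
```

```bash
python3 -c "
from est import *
fk()"
```

```text
t 25.45 p [ 0.6474 -0.0457  0.1417] yhead -79.03 F [-6.39 -0.84  1.86] T [-0.417  1.627 -0.006] gap 0.273 g 79.5
tip X,Y,Z mm [50.98 -0.97 -5.05] F X,Y,Z [-5.9  0.4 -3.2]
```

Emit:
apply_moves --pt "0.001 0 0.001 0 15" --pt "0.002 0 0.002 0 15" --pt "0.003 0 0.003 0 15" --pt "0.004 0 0.004 0 15" --pt "0.005 0 0.005 0 15" --pt "0.006 0 0.006 0 15" --pt "0.007 0 0.007 0 15" --pt "0.008 0 0.008 0 15" --pt "0.009 0 0.009 0 15"

```text
t: 26.35
ee_pos: [0.656, -0.044, 0.1327]
tool_rot: [0.0, 0.995, 0.096, -0.002]
contact_force: [-6.6, -1.3, 2.5]
finger_gap: 0.267
grip_force: 79.5
```

```bash
python3 -c "
from est import *
fk()"
```

```text
t 26.35 p [ 0.656  -0.044   0.1327] yhead -79.03 F [-6.64 -1.26  2.55] T [-0.401  1.736  0.03 ] gap 0.267 g 79.5
tip X,Y,Z mm [63.52 -0.97 -5.17] F X,Y,Z [-6.6  0.  -3. ]
```

Emit:
apply_moves --pt "0.001 0 0.001 0 15" --pt "0.002 0 0.002 0 15" --pt "0.003 0 0.003 0 15" --pt "0.004 0 0.004 0 15" --pt "0.0045 0 0.0045 0 15"

```text
t: 26.85
ee_pos: [0.6604, -0.0431, 0.1282]
tool_rot: [0.0, 0.995, 0.096, -0.002]
contact_force: [-7.2, -0.8, 3.2]
finger_gap: 0.269
grip_force: 79.5
```

Emit:
apply_moves --pt "0.0007 0 0.0007 0 15" --pt "0.0014 0 0.0014 0 15"

```text
t: 27.05
ee_pos: [0.6617, -0.0428, 0.1268]
tool_rot: [0.0, 0.995, 0.096, -0.002]
contact_force: [-6.8, -1.4, 3.5]
finger_gap: 0.266
grip_force: 79.5
```

```bash
python3 -c "
from est import *
fk()"
```

```text
t 27.05 p [ 0.6617 -0.0428  0.1268] yhead -79.03 F [-6.78 -1.43  3.53] T [-0.361  1.703  0.084] gap 0.266 g 79.5
tip X,Y,Z mm [71.86 -0.92 -5.22] F X,Y,Z [-7.4 -0.1 -2.4]
```

Creep to the floor.

Emit:
apply_moves --pt "0.0007 0 0.0007 0 15" --pt "0.0014 0 0.0014 0 15"

```text
t: 27.25
ee_pos: [0.6628, -0.0427, 0.1256]
tool_rot: [0.0, 0.995, 0.096, -0.002]
contact_force: [-11.7, -2.1, 11.1]
finger_gap: 0.265
grip_force: 80.2
```

Emit:
apply_moves --pt "0.0007 0 0.0007 0 15" --pt "0.0007 0 0.0007 0 15"

```text
t: 27.45
ee_pos: [0.663, -0.0427, 0.1256]
tool_rot: [0.0, 0.995, 0.096, -0.003]
contact_force: [-12.1, -2.4, 9.7]
finger_gap: 0.271
grip_force: 80.6
```

```bash
python3 -c "
from est import *
fk()"
```

```text
t 27.45 p [ 0.663  -0.0427  0.1256] yhead -79.04 F [-12.07  -2.4    9.74] T [-0.322  2.756  0.017] gap 0.271 g 80.6
tip X,Y,Z mm [73.55 -1.02 -5.17] F X,Y,Z [-15.6  -0.1  -1.8]
```

Emit:
apply_moves --pt "0.0007 0 0.0007 0 15" --pt "0.0015 0 0.0015 0 15" --pt "0.0015 0 0.0015 0 15"

```text
t: 27.75
ee_pos: [0.6632, -0.0427, 0.1256]
tool_rot: [0.0, 0.995, 0.095, -0.004]
contact_force: [-19.7, -1.5, 20.8]
finger_gap: 0.266
grip_force: 82.0
```

```bash
python3 -c "
from est import *
fk()"
```

```text
t 27.75 p [ 0.6632 -0.0427  0.1256] yhead -79.05 F [-19.71  -1.48  20.82] T [-0.333  4.308  0.138] gap 0.266 g 82.0
tip X,Y,Z mm [73.72 -1.07 -5.07] F X,Y,Z [-28.6   2.3   0.8]
```

Emit:
apply_moves --pt "-0.001 0 -0.001 0 15" --pt "-0.0015 0 -0.0015 0 15"

```text
t: 27.95
ee_pos: [0.663, -0.0427, 0.1257]
tool_rot: [0.0, 0.995, 0.096, -0.002]
contact_force: [-8.9, -2.1, 6.6]
finger_gap: 0.268
grip_force: 80.1
```

Emit:
apply_moves --pt "0 0 0 0 28" --pt "0 0 0 0 40" --pt "0 0 0 0 52" --pt "0 0 0 0 52" --pt "0 0 0 0 52"

```text
t: 28.45
ee_pos: [0.666, -0.0415, 0.1249]
tool_rot: [-0.0, 0.995, 0.096, 0.001]
contact_force: [-0.0, 0.2, 0.6]
finger_gap: 0.523
grip_force: 0.0
```

```bash
python3 -c "
from est import *
fk();pitch(cams=('wrist','side','scene'),k=1)"
```

```text
t 28.45 p [ 0.666  -0.0415  0.1249] yhead -78.99 F [-0.02  0.23  0.62] T [ 0.06  -0.001 -0.05 ] gap 0.523 g 0.0
tip X,Y,Z mm [76.3  -0.44 -3.4 ] F X,Y,Z [-0.4  0.2  0.5]
n 6 res 0.0028024127881215687 origin [ 0.6877 -0.0376  0.088 ] pitch 45.50197197266624 head 6.500157851444007 tip [ 0.7445 -0.0313  0.032 ] grip [ 0.6602 -0.0421  0.1419] z [0.71511476 0.00714521 0.69897054]est.py:22: UserWarning: Optimal rotation is not uniquely or poorly defined for the given sets of vectors.
  r,_=R.align_vectors(B-B.mean(0),A-A.mean(0));t=B.mean(0)-r.apply(A.mean(0))
```

Released and seated. Retreat straight up and back.

Emit:
apply_moves --pt "0 0 -0.015 0 52" --pt "0 0 -0.04 0 52" --pt "0 0 -0.08 0 52" --pt "0 0 -0.12 0 52" --pt "0 0 -0.16 0 52" --pt "0 0 -0.18 0 52" --pt "0 0 -0.18 0 52" --pt "0 0 -0.18 0 52"

```text
t: 29.85
ee_pos: [0.6654, -0.0417, 0.3058]
tool_rot: [0.0, 0.995, 0.096, 0.001]
contact_force: [-0.2, 0.2, -1.9]
finger_gap: 0.52
grip_force: 0.0
```

```bash
python3 -c "
from est import *
fk()
a=bot.read_camera('side')['img'];c=bot.read_camera('scene')['img'];b=bot.read_camera('wrist')['img']
N=['turner','turner_tip','turner_grip'];look('side',N+['kitchen_timer','tape_1']);look('wrist',N)
o=np.zeros((600,800,3),np.uint8);o[:300,:400]=cv2.resize(a[130:280,220:420],(400,300));o[:300,400:]=cv2.resize(b,(400,300));o[300:,:400]=cv2.resize(c,(400,300));o[300:,400:]=cv2.resize(c[130:250,190:350],(400,300));cv2.imwrite('pics/end.png',o)"
```

```text
t 29.85 p [ 0.6654 -0.0417  0.3058] yhead -79.0 F [-0.21  0.22 -1.9 ] T [-0.032 -0.016 -0.008] gap 0.52 g 0.0
tip X,Y,Z mm [-51.99  -0.52 124.05] F X,Y,Z [ 1.2  0.3 -1.5]
side turner [([0.6877, -0.0396, 0.0924], 0.88)]
side turner_tip []
side turner_grip [([0.657, -0.0434, 0.1437], 0.9)]
side kitchen_timer []
side tape_1 [([0.4637, 0.0543, 0.0031], 0.84)]
wrist turner [([0.6906, -0.0354, 0.0888], 0.73)]
wrist turner_tip []
wrist turner_grip [([0.6609, -0.0455, 0.1422], 0.71)]
```

View pics/end.png

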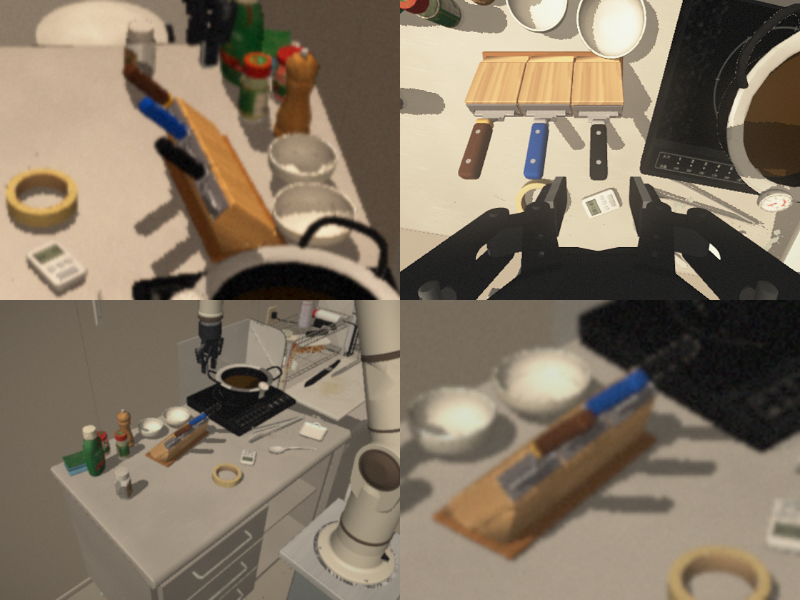

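The final views show the black-handled turner seated in its slot, level with the blue and brown ones (wrist panel, around (598,150)). The other things are where they were and the gripper is clear.

```bash
python3 -c "
from h import *
print(bot.finish_job())"
```

```text
the job is handed in; nothing more can be done
None
```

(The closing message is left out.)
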